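# Hold a chassis end panel square at the electronics bench

### The arm

A 6-joint arm with a two-finger parallel gripper is mounted at the origin on the work surface. World frame = base frame: x ahead of the robot, y to its left, z up, the work surface at z = 0. Lengths are in mm, angles in rad, forces in N, time in s.
With the tool pointing down it reaches from about 300 to 775 mm from the base axis. Payload 14.6 kg.
Tool frame: the origin (TCP) lies on the centre line of the jaws, within the pads' length; the fingertips stand manip.finger_overhang ahead of it and the grasp point (between the pads) lies 11 mm behind it (manip.finger_overhang is the distance from the TCP to the fingertips, in mm); y points along the fingers, x is the direction in which the jaws open and shut, and the axes are right-handed (so a half turn about y gives the same grasp; the last joint's range is limited). The gripper opens to 94 mm and grips with 3 to 60 N. Pads are 16 mm wide; open, the fingers measure 119 mm over their backs; the gripper's body (75 mm by 177 mm) begins 78 mm behind the grasp point.
Start: joints at [1.074, 0.3, 1.521, -0, 1.321, -0.067], TCP at [229.175, 499.968, 213.446] pointing down, gripper open.
Joint ranges: [-3.03, 3.03], [-0.79, 2.21], [0.23, 2.52], [-1.04, 4.18], [0, 3.07], [-2.55, 2.55]. Speed limits (rad/s): [2.22, 2.22, 2.57, 3.14, 3.14, 3.14].

### API

Orientations are given as [roll, pitch, yaw] about the fixed x, y, z axes, in that order (R = Rz(yaw) Ry(pitch) Rx(roll)).
In Python, from cell import monitor, viewer, ticket, manip gives the robot as it stands.
- The arm moves only by the shell command python3 -m jog 'ROWS' [FORCE]. ROWS is JSON, a list of rows, each an object of numbers: "grip": the finger opening in cm, from 0 to 9.4; "dx", "dy", "dz": the shift along the tool's x, y, z in cm; "spin": the turn about the tool's y in degrees. In form: [{"grip": .., "dx": .., "dy": .., "dz": .., "spin": ..}, ...]. A call has 1 to 20 rows; each row is the pose to reach, as a shift and turn from the pose commanded when the call began, along the tool's axes at that moment; what a row does not reach only later rows make up. A row lasts 1/8 s, in which the tool goes at most 62.5 mm and 10.7 degrees, less where a joint would pass 70% of its speed; a pose out of reach is approached as far as the arm can. A call with a gripper value outside its range is refused whole. The fingers move at their own pace and stop on an object; FORCE is the grip in N (left out, the last holds). Time passes only in rows, so rows that repeat a pose let the fingers close. It gives the time, the measured TCP pose, the force and the opening at its end, in the units of the state.
- monitor.read_state(): the state, without advancing time (a new reading comes with each control period).
- viewer.camera(name): name is "side" or "top" or "wrist"; returns a dict with "color" (480x640x3 uint8, red, green, blue), "vertical_fov" (degrees; the focal length in pixels is half the picture's height over the tangent of half this angle, whatever the lens; pixels are square), "cx", "cy" (the principal point, pixels), "rvec" (rotation vector, rad) and "tvec" (3), from world to camera coordinates, as OpenCV has them. Camera axes: x right, y down, z forward; pixel columns grow to the right and rows downward; lengths in mm; the calibration is good to about 2 mm. A picture is of the moment at which its call begins. There is no depth.
- ticket.sign_off(): hands the job in, once; it reports no verdict.
The state is a dict: "clock": time; "joints": joint angles; "qd": joint speeds; "effort": joint torques, N m; "eef_pos": TCP position; "eef_rot": TCP orientation; "wrist_force": force on the tool from outside, world axes, zero at the start; "moment": the same for the moment, N m; "finger_gap": finger opening in mm.
Only numpy, scipy, OpenCV 4.12 (cv2) and the standard library are available. Lean on these libraries where they do the work, as an engineer would, in place of code of your own. Each camera call takes 0.05 s, during which the arm holds its last target. There are 200 camera calls.

### The job

Two small aluminium chassis halves lie on the bench; one already has its end panel fixed upright with brackets, the other's panel is loose and leans in over its plate. Pick up the steel square, set it on the plate of the chassis with the leaning panel and press it into the corner, about the middle of the panel, until its foot lies flat on the plate and its upright face lies flush against the panel, which is thereby pushed up plumb. Finish while still gripping the square and holding it pressed into the corner both ways, keep clear of the finished chassis, and do not disturb the other things on the bench.

Things in the scene. Friction and masses are not known exactly. Their poses are not given: they have to be found in the camera images.
- square_grip (a point): Grip point of the loose steel square (0.3-0.6 kg), on its central web, 38 mm above the underside, mid-length; z up. The square stands on a foot 36 (x) x 110 (y, -55 to +55) x 10 mm. The web is 14 mm thick (x -7 to +7), y -34 to +45, up to 60 mm above the underside: grip it across x from above. The working face, at y = +55, is the one to press against the panel.
- square_heel (a point): The square's heel: lower edge, mid-width, of the working face; 38 mm below and 55 mm in +y from the grip point; same axes. The face belongs to the upright blade at the foot's +y end, 36 wide (x), 10 thick, reaching 90 mm above the underside.
- loose_corner (a point): Corner of the chassis with the loose panel: on the plate's upper face (8 mm above the bench), mid-width, where the panel's inner face meets the plate. Axes of the chassis (fixed to the bench): z up, +y from the plate out through the panel; the plate reaches from y = -150 to +10 mm and x = -60 to +60. Which of the two chassis is on the left changes.
- loose_plate: The plate of that chassis; origin at the centre of its underside, same axes, corner at (0, 70, 8) mm.
- loose_panel (a joint): Lean of the loose panel, rad: 0 is plumb, positive leans in over the plate (starts between 0.28 and 0.42). A springy strip at its foot pushes it back to about 0.35; at plumb it takes about 2 N at its top edge to hold it.
- loose_panel_top (a point): Middle of the loose panel's upper inner edge, 75 mm along the panel from the corner. The panel is 120 wide (x), 6 thick, 75 mm tall and pivots at the corner edge; its inner face is on the corner's plane y = 0 when plumb.
- fitted_tray: The finished chassis, fixed to the bench, same sizes and axes, its panel fixed plumb with two steel angle brackets in the corner; origin at the centre of the underside of the plate. Leave alone.
- spool: Bystander: metal solder spool standing on end, diameter 54, 46 mm tall; origin at the centre of its underside.
- tip_tin: Bystander: round tin of brass shavings for tip cleaning, diameter 68, 38 mm tall; origin at the centre of its underside.
- board: Bystander: circuit board lying flat, 100 x 130 x 6 mm with parts up to 16 mm high; origin at the centre of its underside.
- pliers: Bystander: small pliers lying flat, about 130 long (x), 60 wide, 12 mm high; origin between the handles near the pivot, on the bench.
Not all that is in view belongs to the job. What is meant by the part that bears square_grip is not blue or purple, and is the larger of those in its own colour.

How it is judged (in metres and radians):
On the way:
1. the square is picked up off the bench (height (world z) of square_heel above 0.012 m and contact force between the fingers and square above 2 N), for 0.1 s.
At the end, for the whole second after the job is handed in: Fingers grip the square (over 2 N); it presses on panel and plate (over 1 N each); panel plumb within 0.035 rad; square at rest, upright within 0.035 rad, turned within 0.04 rad of the chassis, its heel within 3 mm of the corner, 2 mm of the plate, 30 mm of the panel's middle (contact force between the fingers and square above 2 N and contact force between square and loose_panel above 1 N and contact force between square and loose_plate_c0 above 1 N and value of joint loose_panel between -0.035 and 0.035 rad and angle between square_heel's own z axis and vertical below 0.035 rad and angle between the y axis of square_heel and the y axis of loose_corner, either way round below 0.04 rad and y of square_heel in the frame of loose_corner between -0.003 and 0.003 m and z of square_heel in the frame of loose_corner below 0.002 m and x of square_heel in the frame of loose_corner between -0.03 and 0.03 m and linear speed of square below 0.01 m/s); the arm keeps its last pose, push and grip.
It fails at once if the finished chassis is touched (contact force between any of square, the fingers, the arm and fitted_tray above 0.5 N).
It fails at once if a bystander is moved more than 20 mm (distance of any of spool, tip_tin, board, pliers from where it was at the start of the episode above 0.02 m).
It also fails if it takes over 42 s, if anything falls off the work surface, if the arm or the gripper's body presses on something with over 40 N, if the wrist force passes 120 N, or if a joint passes its speed limit or range.

## Working session

There is one attempt and no reset: what is moved stays moved. The work goes in short steps, Python scripts to look and compute and a shell command to move; the robot and the scene stay as the last step left them, time stands still between calls to the robot, and variables do not carry over. Pictures are saved under pics/ and viewed, about 8 in all and at most 12, crops included, and the job is handed in when it is done.

```bash
ls; mkdir -p pics; python3 - <<'E'
from cell import monitor, viewer, manip
import cv2,numpy as np,pickle
print(monitor.read_state(), manip.finger_overhang)
d={}
for n in("top","side","wrist"):
    c=viewer.camera(n); d[n]=c
    cv2.imwrite(f"pics/{n}0.png",c["color"][:,:,::-1]); print(n,{k:v for k,v in c.items() if k!="color"})
pickle.dump(d,open("cams0.pkl","wb"))
E
```

```text
pics
{'clock': 0.0, 'joints': array([ 1.07440373e+00,  3.00505181e-01,  1.52162752e+00,  5.43612556e-05,
        1.32070876e+00, -6.66111649e-02]), 'qd': array([-0.00060403, -0.00048099,  0.00113912, -0.00049815,  0.00010758,
        0.00069171]), 'effort': array([-7.22091572e-04, -5.31816244e+01, -3.52737486e+01,  7.07612699e-02,
        2.44102604e-02, -1.26536997e-04]), 'eef_pos': array([229.03417655, 499.74114522, 212.84799294]), 'eef_rot': array([-1.57066067e+00,  1.24253262e-03,  1.14100149e+00]), 'wrist_force': array([-0.57659214,  0.31929816, -0.03449086]), 'moment': array([ 0.04886918,  0.00953293, -0.07172351]), 'finger_gap': 94.17540958679274} 8.0
top {'vertical_fov': 51.26179455093224, 'cx': 323.0553577508374, 'cy': 240.24792854383145, 'rvec': array([ 2.18404719, -2.16164966,  0.06013123]), 'tvec': array([  -3.7772845 ,  622.35184311, 1283.96896611])}
side {'vertical_fov': 49.35802622389585, 'cx': 319.3701467550158, 'cy': 238.93861367447056, 'rvec': array([ 2.1123543 , -0.51998052,  0.24765949]), 'tvec': array([-547.13607622,  217.18868066,  977.53115315])}
wrist {'vertical_fov': 59.55533709799711, 'cx': 322.08359897717975, 'cy': 238.91446905381255, 'rvec': array([-2.47468213, -1.59002506, -0.18222112]), 'tvec': array([-550.08415339,  -24.07743424,  389.33638124])}
```

View pics/top0.png

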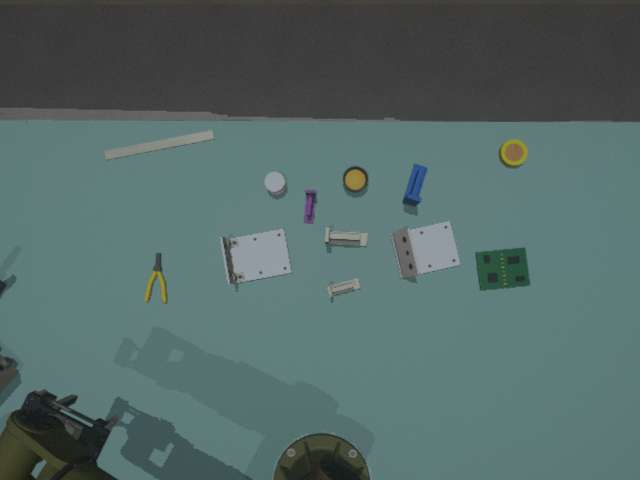

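View pics/side0.png

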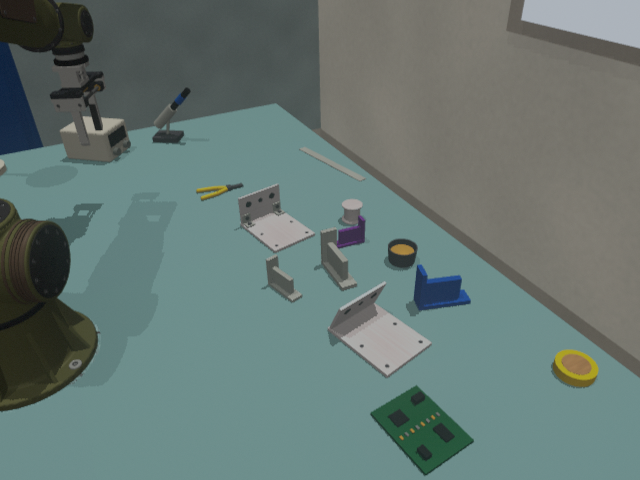

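The top view shows the larger cream square at (346,238) with its blade at the left end. The loose chassis is on the right at (428,250), with its leaning panel at (405,252). The finished chassis is at (257,257). In the side view the square is at (338,260) and the loose chassis at (380,325). Next I'll get coarse positions from the top view.

```bash
cat > h.py <<'E'
import numpy as np,cv2
from cell import monitor,viewer
def K(c):
    f=240/np.tan(np.radians(c["vertical_fov"]/2)); return np.array([[f,0,c["cx"]],[0,f,c["cy"]],[0,0,1]])
def ray(c,px,z):
    "pixels (n,2) -> world xy on plane z"
    R=cv2.Rodrigues(c["rvec"])[0]; o=-R.T@c["tvec"]
    p=np.c_[np.asarray(px,float).reshape(-1,2),np.ones(np.size(px)//2)]
    d=(R.T@np.linalg.inv(K(c))@p.T).T
    return (o+d*((z-o[2])/d[:,2])[:,None])[:,:2]
def proj(c,P):
    return cv2.projectPoints(np.asarray(P,float).reshape(-1,3),c["rvec"],c["tvec"],K(c),None)[0].reshape(-1,2)
def move(p,yaw,s=None):
    "shift (cm) and spin (deg) in tool axes to bring TCP to p with given yaw"
    s=s or monitor.read_state(); e=s["eef_pos"]; y=s["eef_rot"][2]; d=np.asarray(p)-e
    return dict(dx=(d[0]*np.cos(y)+d[1]*np.sin(y))/10,dy=-d[2]/10,dz=(-d[0]*np.sin(y)+d[1]*np.cos(y))/10,spin=-np.degrees((yaw-y+np.pi)%(2*np.pi)-np.pi))
E
python3 - <<'E'
from h import *; import pickle
d=pickle.load(open("cams0.pkl","rb"))
c=d["top"]; im=c["color"]; hsv=cv2.cvtColor(im,cv2.COLOR_RGB2HSV)
R=cv2.Rodrigues(c["rvec"])[0]; print("topcam",-R.T@c["tvec"])
w=d["wrist"];Rw=cv2.Rodrigues(w["rvec"])[0]; print("wristcam",-Rw.T@w["tvec"],Rw)
print(hsv[238,350],hsv[250,440],hsv[252,405],hsv[220,380])
m=cv2.inRange(hsv,(0,0,90),(179,50,255))|cv2.inRange(hsv,(0,0,60),(40,140,255)); m[:,:300]=0;m[:210]=0;m[310:]=0;m[:,470:]=0
for k in cv2.findContours(m,0,2)[0]:
    if cv2.contourArea(k)<80: continue
    r=cv2.minAreaRect(k); b=cv2.boxPoints(r); print(cv2.contourArea(k),np.round(b,1).tolist(),np.round(ray(c,b,8),0).tolist())
cv2.imwrite("pics/crop.png",cv2.resize(im[200:320,300:480],None,fx=4.4,fy=4.4,interpolation=cv2.INTER_CUBIC)[:,:,::-1])
E
```

```text
topcam [ 523.47145403  -24.63917611 1327.1333536 ]
wristcam [169.37653533 528.00279318 383.77044712] [[ 0.41574851  0.90947853 -0.00140993]
 [ 0.88557948 -0.40446954  0.22837114]
 [ 0.20712837 -0.09619357 -0.97357313]]
[ 45  14 147] [102  23 163] [20  8 97] [ 88  57 129]
341.5 [[325.6000061035156, 285.20001220703125], [357.79998779296875, 276.3999938964844], [360.8999938964844, 288.1000061035156], [328.79998779296875, 296.8999938964844]] [[505.0, -5.0], [529.0, -89.0], [499.0, -98.0], [475.0, -14.0]]
484.5 [[323.0, 242.5], [325.1000061035156, 226.5], [368.3999938964844, 232.1999969482422], [366.29998779296875, 248.3000030517578]] [[617.0, 3.0], [660.0, -2.0], [646.0, -117.0], [603.0, -111.0]]
2819.0 [[389.1000061035156, 231.1999969482422], [449.5, 217.0], [460.79998779296875, 264.8999938964844], [400.3999938964844, 279.1000061035156]] [[649.0, -171.0], [688.0, -330.0], [562.0, -359.0], [523.0, -201.0]]
```

View pics/crop.png

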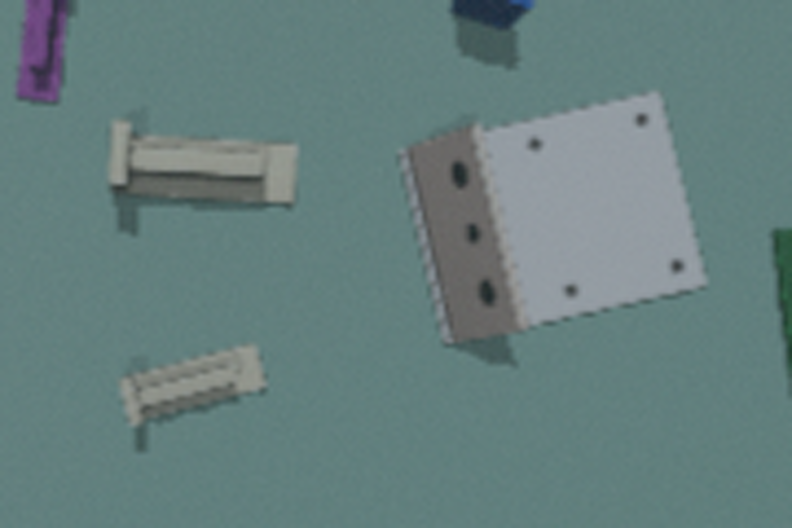

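The crop shows the square's foot end at crop (299,143)-(294,206) and its blade at crop (120,155). The plate's free edge runs from crop (658,92) to (707,286).

```bash
python3 - <<'E'
from h import *; import pickle
c=pickle.load(open("cams0.pkl","rb"))["top"]
f=lambda p:np.array(p,float)/4.4+[299.6,199.6]
def pr(n,p,z): r=ray(c,f(p),z); print(n,np.round(r,1).tolist()); return r
e=pr("footend",[(299,143),(294,206)],10)
w=pr("web top ends",[(130,158),(265,163)],60)
b=pr("blade top",[(108,188),(112,121),(133,121),(128,188)],90)
pl=pr("plate",[(658,92),(707,286)],8); s1=pr("side",[(478,128),(658,92)],8); s2=pr("side",[(520,328),(707,286)],8)
print("foot low",pr("low",[(150,197),(290,206)],10))
for q in (e[0]-e[1], ): print("psi sq from end",np.arctan2(q[1],q[0]))
d=w[0]-w[1]; print("psi web",np.arctan2(-d[0],d[1]),np.linalg.norm(d))
d=pl[0]-pl[1]; print("plate psi",np.arctan2(d[1],d[0]),np.linalg.norm(d))
for s in(s1,s2): d=s[0]-s[1]; print(np.arctan2(-d[0],d[1]))
psi=-.27
m=pl.mean(0); print("corner~",m+150*np.array([-np.sin(.0),1])*0+150*np.array([np.sin(.27),np.cos(.27)])*[-1 if psi>0 else 1,1])
E
```

```text
footend [[646.1, -114.3], [608.2, -111.5]]
web top ends [[631.8, -13.5], [629.7, -91.4]]
blade top [[612.2, -1.5], [650.1, -3.4], [650.2, -15.2], [612.3, -12.8]]
plate [[679.0, -329.4], [563.0, -357.5]]
side [[656.3, -221.7], [679.0, -329.4]]
side [[536.8, -246.4], [563.0, -357.5]]
low [[612.7, -25.3], [608.2, -109.1]]
foot low [[ 612.74326325  -25.26398664]
 [ 608.15672846 -109.10898168]]
psi sq from end -0.0743841502444755
psi web -0.027802587603445686 77.94117062696917
plate psi 0.23782369959304867 119.36474099846566
0.20756591487026513
0.2314426485090958
corner~ [ 660.97798979 -198.85044878]
```

```bash
python3 -c "
from h import *
print(move([630,-58,170],-0.05))"
```

```text
{'dx': np.float64(-34.00428767767474), 'dy': np.float64(4.301226017742886), 'dz': np.float64(-59.686333292515755), 'spin': np.float64(68.24138286323581)}
```

```bash
python3 -m jog '[{"dx":-34,"dy":0,"dz":-59.7,"spin":68.2},{"dx":-34,"dy":0,"dz":-59.7,"spin":68.2},{"dx":-34,"dy":0,"dz":-59.7,"spin":68.2},{"dx":-34,"dy":0,"dz":-59.7,"spin":68.2},{"dx":-34,"dy":0,"dz":-59.7,"spin":68.2},{"dx":-34,"dy":0,"dz":-59.7,"spin":68.2},{"dx":-34,"dy":0,"dz":-59.7,"spin":68.2},{"dx":-34,"dy":0,"dz":-59.7,"spin":68.2},{"dx":-34,"dy":0,"dz":-59.7,"spin":68.2},{"dx":-34,"dy":2,"dz":-59.7,"spin":68.2},{"dx":-34,"dy":4.3,"dz":-59.7,"spin":68.2},{"dx":-34,"dy":4.3,"dz":-59.7,"spin":68.2},{"dx":-34,"dy":4.3,"dz":-59.7,"spin":68.2},{"dx":-34,"dy":4.3,"dz":-59.7,"spin":68.2},{"dx":-34,"dy":4.3,"dz":-59.7,"spin":68.2},{"dx":-34,"dy":4.3,"dz":-59.7,"spin":68.2}]'
python3 - <<'E'
from h import *; import pickle
c=viewer.camera("wrist"); pickle.dump(c,open("w1.pkl","wb")); cv2.imwrite("pics/w1.png",c["color"][:,:,::-1])
R=cv2.Rodrigues(c["rvec"])[0]; print(-R.T@c["tvec"]); print(monitor.read_state()["eef_pos"],monitor.read_state()["wrist_force"])
E
```

```text
[169.38098851 528.01111708 383.84885829]
[229.08975906 499.86718845 213.12369655] [ 0.68771706 -0.20344227 -0.49946526]validation failed for argument at $[0]...
```

View pics/w1.png

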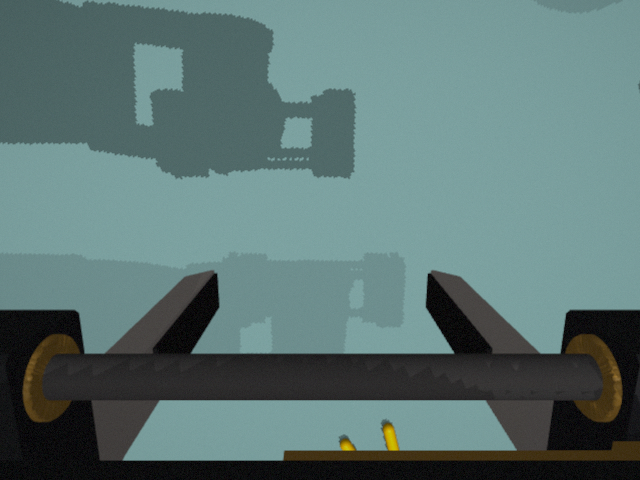

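The call was refused because it lacked the grip value, so the picture still shows the start pose. I'll resend with every key.

```bash
python3 -m jog '[{"grip":5,"dx":-34,"dy":0,"dz":-59.7,"spin":68.2},{"grip":5,"dx":-34,"dy":0,"dz":-59.7,"spin":68.2},{"grip":5,"dx":-34,"dy":0,"dz":-59.7,"spin":68.2},{"grip":5,"dx":-34,"dy":0,"dz":-59.7,"spin":68.2},{"grip":5,"dx":-34,"dy":0,"dz":-59.7,"spin":68.2},{"grip":5,"dx":-34,"dy":0,"dz":-59.7,"spin":68.2},{"grip":5,"dx":-34,"dy":0,"dz":-59.7,"spin":68.2},{"grip":5,"dx":-34,"dy":0,"dz":-59.7,"spin":68.2},{"grip":5,"dx":-34,"dy":0,"dz":-59.7,"spin":68.2},{"grip":5,"dx":-34,"dy":2,"dz":-59.7,"spin":68.2},{"grip":5,"dx":-34,"dy":4.3,"dz":-59.7,"spin":68.2},{"grip":5,"dx":-34,"dy":4.3,"dz":-59.7,"spin":68.2},{"grip":5,"dx":-34,"dy":4.3,"dz":-59.7,"spin":68.2},{"grip":5,"dx":-34,"dy":4.3,"dz":-59.7,"spin":68.2},{"grip":5,"dx":-34,"dy":4.3,"dz":-59.7,"spin":68.2},{"grip":5,"dx":-34,"dy":4.3,"dz":-59.7,"spin":68.2}]'
python3 - <<'E'
from h import *; import pickle
c=viewer.camera("wrist"); pickle.dump(c,open("w1.pkl","wb")); cv2.imwrite("pics/w2.png",c["color"][:,:,::-1])
R=cv2.Rodrigues(c["rvec"])[0]; print(-R.T@c["tvec"]); print(monitor.read_state()["eef_pos"],monitor.read_state()["wrist_force"])
E
```

```text
clock: 2.2
eef_pos: [630.2, -57.3, 171.1]
eef_rot: [-1.571, -0.001, -0.049]
wrist_force: [-0.6, 0.3, -0.9]
finger_gap: 49.9
[633.03249256   9.00580528 341.93600217]
[630.17788415 -57.41885273 170.95307342] [0.72201351 0.02270094 0.26783759]
```

View pics/w2.png

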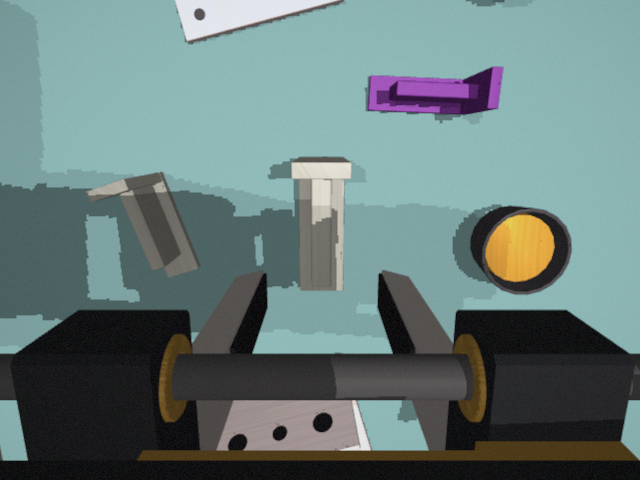

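The wrist view shows the square in line between the fingers. Its blade top spans (291..351,170) and its foot end is at (299..344,290). I'll cast rays through these.

```bash
python3 - <<'E'
from h import *; import pickle
c=pickle.load(open("w1.pkl","rb"))
print("foot end",ray(c,[(299,290),(344,290)],10).round(1).tolist())
print("blade top back edge",ray(c,[(292,178),(350,178)],90).round(1).tolist(),"front",ray(c,[(291,161),(351,161)],90).round(1).tolist())
print("foot sides",ray(c,[(300,270),(344,270),(296,200),(344,200)],10).round(1).tolist())
print("web top",ray(c,[(312,182),(331,182)],60).round(1).tolist())
g=cv2.cvtColor(c["color"],cv2.COLOR_RGB2GRAY)
cv2.imwrite("pics/w2c.png",cv2.resize(c["color"][140:310,260:400],None,fx=4,fy=3.5,interpolation=cv2.INTER_CUBIC)[:,:,::-1])
E
```

```text
foot end [[608.5, -111.7], [646.1, -113.5]]
blade top back edge [[614.4, -11.9], [649.0, -13.6]] front [[614.5, -1.9], [649.9, -3.6]]
foot sides [[610.3, -94.3], [646.7, -96.1], [610.6, -36.0], [648.8, -37.9]]
web top [[625.4, -17.7], [638.1, -18.3]]
```

View pics/w2c.png

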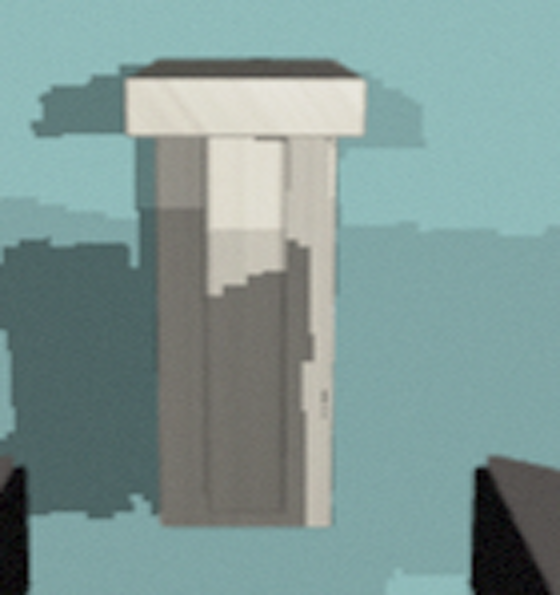

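The square's centre is (629.6,-57.7) and psi is -0.045, and its measured length is 110 mm as specified. The TCP is already over it, so I'll go down and grip.

```bash
python3 -m jog '[{"grip":5,"dx":0,"dy":5,"dz":0,"spin":0},{"grip":5,"dx":0,"dy":10,"dz":0,"spin":0},{"grip":5,"dx":0,"dy":13,"dz":0,"spin":0},{"grip":5,"dx":0,"dy":14.4,"dz":0,"spin":0},{"grip":5,"dx":0,"dy":14.4,"dz":0,"spin":0},{"grip":5,"dx":0,"dy":14.4,"dz":0,"spin":0},{"grip":0.5,"dx":0,"dy":14.4,"dz":0,"spin":0},{"grip":0.5,"dx":0,"dy":14.4,"dz":0,"spin":0},{"grip":0.5,"dx":0,"dy":14.4,"dz":0,"spin":0},{"grip":0.5,"dx":0,"dy":14.4,"dz":0,"spin":0},{"grip":0.5,"dx":0,"dy":14.4,"dz":0,"spin":0},{"grip":0.5,"dx":0,"dy":14.4,"dz":0,"spin":0}]' 45
python3 -c "
from h import *
s=monitor.read_state()
print(s['eef_pos'],s['joints'])"
```

```text
clock: 3.75
eef_pos: [630.1, -57.9, 26.5]
eef_rot: [-1.571, 0.0, -0.049]
wrist_force: [-3.3, -0.1, 1.7]
finger_gap: 13.6
[630.12473399 -57.89063631  26.5411055 ] [-1.49479640e-01  6.79750236e-01  1.42220104e+00 -2.04860351e-05
  1.03986933e+00 -1.00137927e-01]
```

Gripped: the gap is 13.6 mm against a 14 mm web. I'll lift and carry it to hover behind the panel.

```bash
python3 -m jog '[{"grip":0.5,"dx":0,"dy":-3,"dz":0,"spin":0},{"grip":0.5,"dx":0,"dy":-8,"dz":0,"spin":0},{"grip":0.5,"dx":0,"dy":-12,"dz":0,"spin":0},{"grip":0.5,"dx":0,"dy":-14,"dz":0,"spin":0},{"grip":0.5,"dx":0,"dy":-15,"dz":0,"spin":0}]'; python3 -c "
from h import *
print(move([608,-288,176],0.23))"
```

```text
clock: 4.38
eef_pos: [630.2, -57.9, 176.8]
eef_rot: [-1.571, -0.0, -0.049]
wrist_force: [-0.2, -0.5, -5.5]
finger_gap: 14.0
{'dx': np.float64(-1.080231739074238), 'dy': np.float64(0.0767053402237309), 'dz': np.float64(-23.094047569476352), 'spin': np.float64(-16.005405519697593)}
```

```bash
python3 -m jog '[{"grip":0.5,"dx":-0.2,"dy":0,"dz":-4,"spin":-3},{"grip":0.5,"dx":-0.4,"dy":0,"dz":-9,"spin":-6},{"grip":0.5,"dx":-0.7,"dy":0,"dz":-14,"spin":-10},{"grip":0.5,"dx":-0.9,"dy":0,"dz":-19,"spin":-13},{"grip":0.5,"dx":-1.1,"dy":0,"dz":-22,"spin":-16},{"grip":0.5,"dx":-1.1,"dy":0,"dz":-23.1,"spin":-16},{"grip":0.5,"dx":-1.1,"dy":0,"dz":-23.1,"spin":-16},{"grip":0.5,"dx":-1.1,"dy":0,"dz":-23.1,"spin":-16},{"grip":0.5,"dx":-1.1,"dy":0,"dz":-23.1,"spin":-16}]'
python3 - <<'E'
from h import *; import pickle
c=viewer.camera("wrist"); t=viewer.camera("top"); s=viewer.camera("side"); pickle.dump((c,t,s),open("w3.pkl","wb")); cv2.imwrite("pics/w3.png",c["color"][:,:,::-1])
E
```

```text
clock: 5.5
eef_pos: [608.1, -287.0, 176.5]
eef_rot: [-1.571, -0.0, 0.231]
wrist_force: [-0.2, 0.9, -5.0]
finger_gap: 13.8
```

View pics/w3.png

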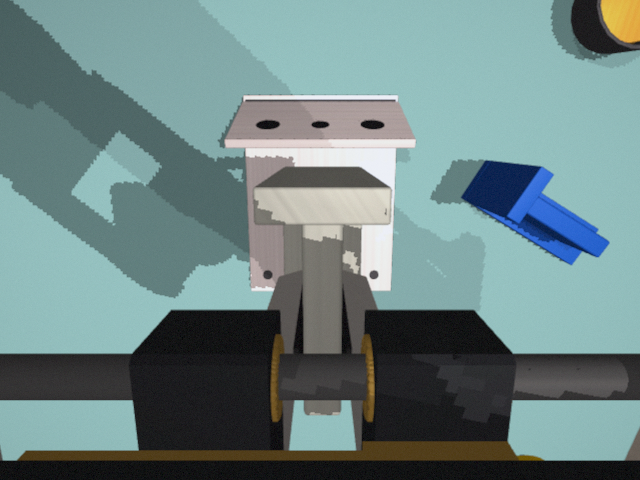

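The hover view shows the plate squarely framed. Its near end is at (250..392,291), its far end at (244..398,96), and the panel's top edge at (225..414,143). The held blade top is at (254..391,190..223).

```bash
python3 - <<'E'
from h import *; import pickle
c,t,s=pickle.load(open("w3.pkl","rb"))
n=ray(c,[(250,291),(392,291)],8); f=ray(c,[(244,96),(398,96)],8)
print(n.round(1).tolist(),f.round(1).tolist(),np.linalg.norm(n[0]-n[1]),np.linalg.norm(f[0]-f[1]),np.linalg.norm(f.mean(0)-n.mean(0)))
d=f.mean(0)-n.mean(0); psi=np.arctan2(-d[0],d[1])
for q in(n,f): e=q[1]-q[0]; print(np.arctan2(e[1],e[0]))
Y=np.array([-np.sin(psi),np.cos(psi)]);X=np.array([Y[1],-Y[0]])
co=(f.mean(0)-10*Y+n.mean(0)+150*Y)/2; print("psi",psi,"corner",co)
p=ray(c,[(225,143),(414,143)],78)
L=lambda q:np.c_[(q-co)@X,(q-co)@Y].round(1).tolist()
print("panel top local",L(p)," holes near",L(ray(c,[(268,274),(374,274)],8)))
b=ray(c,[(254,187),(391,187)],241-2) # blade top height: underside ~150 +90
print("blade",b.tolist(),L(b))
e=monitor.read_state()["eef_pos"]; print("TCP local",L(e[None,:2]),e,monitor.read_state()["eef_rot"])
# colour profiles for edges
g=cv2.cvtColor(c["color"],cv2.COLOR_RGB2GRAY)
print(g[85:102,330],g[284:298,258],g[284:298,386]); print(g[240,240:256],g[240,386:400],g[98,236:250],g[98,392:404])
E
```

```text
[[561.9, -358.6], [680.2, -330.7]] [[527.0, -203.8], [642.3, -176.5]] 121.53006376765816 118.49172297516219 158.73367034030727
0.23181091688629674
0.23200490413758887
psi 0.23137559888384074 corner [ 586.76097547 -199.24696795]
panel top local [[-59.9, -25.5], [58.4, -25.5]]  holes near [[-44.9, -134.1], [44.9, -134.1]]
blade [[578.5985142286872, -237.80884340327026], [612.9661246651923, -229.69227918459214]] [[-16.8, -35.7], [18.5, -35.6]]
TCP local [[0.4, -90.8]] [ 608.00805415 -287.5182563   176.54751865] [-1.57084533e+00 -1.18620775e-04  2.30476560e-01]
[179 179 180 179 180 179 180 181 180 167 219 238 238 239 176  80 121] [174 175 176 221 238 237 223 190 181 181 184 182 184 183] [234 235 234 234 233 234 207 167 164 160 162 159 159 160]
[ 97  98  97  94  97  96  96  98 104 126 143 142 147 145 147 145] [238 238 237 236 236 232 201 155 162 161 159 161 160 160] [160 158 158 158 156 137 103 179 231 234 235 236 234 231] [238 238 238 238 238 224 180 180 179 179 181 180]
```

All dimensions check: plate 120x159 mm, panel top 25.5 mm in, heel at local y = -36, and yaw matched to 0.001 rad. Next I'll descend almost to the plate.

```bash
python3 -m jog '[{"grip":0.5,"dx":0,"dy":4,"dz":0,"spin":0},{"grip":0.5,"dx":0,"dy":9,"dz":0,"spin":0},{"grip":0.5,"dx":0,"dy":12,"dz":0,"spin":0},{"grip":0.5,"dx":0,"dy":13.4,"dz":0,"spin":0},{"grip":0.5,"dx":0,"dy":13.9,"dz":0,"spin":0},{"grip":0.5,"dx":0,"dy":14.0,"dz":0,"spin":0},{"grip":0.5,"dx":0,"dy":14.0,"dz":0,"spin":0}]'
python3 -m jog '[{"grip":0.5,"dx":0,"dy":0.1,"dz":0,"spin":0},{"grip":0.5,"dx":0,"dy":0.2,"dz":0,"spin":0},{"grip":0.5,"dx":0,"dy":0.2,"dz":0,"spin":0}]'
```

```text
clock: 6.52
eef_pos: [608.3, -288.3, 37.6]
eef_rot: [-1.572, -0.001, 0.23]
wrist_force: [0.6, 0.6, -4.2]
finger_gap: 13.6
clock: 6.9
eef_pos: [607.9, -288.1, 34.6]
eef_rot: [-1.571, -0.0, 0.23]
wrist_force: [0.4, -1.2, -5.3]
finger_gap: 13.8
```

```bash
python3 -m jog '[{"grip":0.5,"dx":0,"dy":0,"dz":0.4,"spin":0},{"grip":0.5,"dx":0,"dy":0,"dz":0.9,"spin":0},{"grip":0.5,"dx":0,"dy":0,"dz":1.4,"spin":0},{"grip":0.5,"dx":0,"dy":0,"dz":1.9,"spin":0},{"grip":0.5,"dx":0,"dy":0,"dz":2.4,"spin":0},{"grip":0.5,"dx":0,"dy":0,"dz":2.8,"spin":0},{"grip":0.5,"dx":0,"dy":0,"dz":3.1,"spin":0},{"grip":0.5,"dx":0,"dy":0,"dz":3.2,"spin":0},{"grip":0.5,"dx":0,"dy":0,"dz":3.2,"spin":0}]'
python3 -m jog '[{"grip":0.5,"dx":0,"dy":0.1,"dz":0.1,"spin":0},{"grip":0.5,"dx":0,"dy":0.2,"dz":0.2,"spin":0},{"grip":0.5,"dx":0,"dy":0.2,"dz":0.2,"spin":0},{"grip":0.5,"dx":0,"dy":0.2,"dz":0.2,"spin":0}]'
```

```text
clock: 8.02
eef_pos: [600.6, -256.8, 34.5]
eef_rot: [-1.571, -0.0, 0.23]
wrist_force: [-0.1, -0.6, -1.2]
finger_gap: 14.0
clock: 8.52
eef_pos: [600.8, -256.6, 34.6]
eef_rot: [-1.574, -0.002, 0.23]
wrist_force: [-3.8, -7.7, 11.6]
finger_gap: 14.0
```

```bash
python3 -m jog '[{"grip":0.5,"dx":0,"dy":-0.2,"dz":0,"spin":0},{"grip":0.5,"dx":0,"dy":-0.2,"dz":0.1,"spin":0},{"grip":0.5,"dx":0,"dy":-0.2,"dz":0.2,"spin":0},{"grip":0.5,"dx":0,"dy":-0.2,"dz":0.3,"spin":0},{"grip":0.5,"dx":0,"dy":-0.2,"dz":0.3,"spin":0}]'
python3 - <<'E'
from h import *; import pickle
s=monitor.read_state(); d=s["eef_pos"][:2]-[586.8,-199.2]; a=.2314
X=np.array([np.cos(a),np.sin(a)]);Y=np.array([-X[1],X[0]])
print("local",d@X,d@Y+55.3,"F",s["wrist_force"][:2]@X,s["wrist_force"][:2]@Y,s["wrist_force"][2])
c=viewer.camera("wrist"); t=viewer.camera("side"); pickle.dump((c,t),open("w4.pkl","wb"))
cv2.imwrite("pics/w4.png",np.hstack([cv2.resize(c["color"][20:300,180:460],(400,400)),cv2.resize(t["color"][250:390,310:450],(400,400),interpolation=cv2.INTER_CUBIC)])[:,:,::-1])
E
```

```text
clock: 9.15
eef_pos: [599.5, -251.9, 34.5]
eef_rot: [-1.571, -0.0, 0.23]
wrist_force: [-1.4, -4.2, -0.0]
finger_gap: 13.7
local 0.21834934341868006 1.0624584513222857 F -2.3495044500704925 -3.802554309477058 -0.007149963060910574
```

View pics/w4.png

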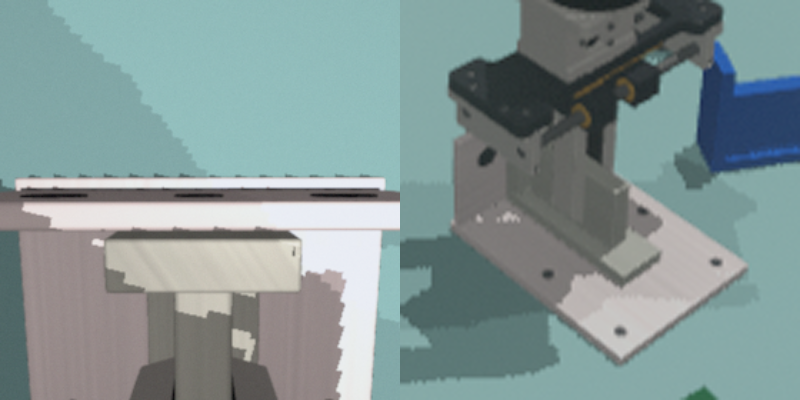

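The view shows the blade face against the panel, with the panel near plumb. I'll measure the panel's top edges and push a bit more.

```bash
cat > chk.py <<'E'
from h import *
s=monitor.read_state(); a=.2314
X=np.array([np.cos(a),np.sin(a)]);Y=np.array([-X[1],X[0]]); C=np.array([586.8,-199.2])
d=s["eef_pos"][:2]-C; F=s["wrist_force"]
print("heel local",(d@X).round(2),(d@Y+55.3).round(2),"z",s["eef_pos"][2].round(2),"F",(F[:2]@X).round(1),(F[:2]@Y).round(1),F[2].round(1),"rot",s["eef_rot"].round(4),s["finger_gap"].round(1))
E
python3 - <<'E'
from h import *; import pickle
c=pickle.load(open("w4.pkl","rb"))[0]; from chk import X,Y,C
g=cv2.cvtColor(c["color"],cv2.COLOR_RGB2GRAY)
for col in(250,385): print(g[140:190,col])
L=lambda q:((q-C)@Y).round(1)
r=lambda y:[(322,20+y*.7)]
print("panel top inner",L(ray(c,r(230),83)),"outer",L(ray(c,r(202),83)),"plate far",L(ray(c,r(179),8)),"blade front top",L(ray(c,r(238),98)),"rear",L(ray(c,r(291),98)))
E
python3 -m jog '[{"grip":0.5,"dx":0,"dy":0,"dz":0.1,"spin":0},{"grip":0.5,"dx":0,"dy":0,"dz":0.2,"spin":0},{"grip":0.5,"dx":0,"dy":0,"dz":0.2,"spin":0},{"grip":0.5,"dx":0,"dy":0,"dz":0.2,"spin":0}]'; python3 chk.py
```

```text
clock: 9.75
eef_pos: [599.3, -251.5, 34.8]
eef_rot: [-1.574, -0.001, 0.23]
wrist_force: [2.8, -11.9, -2.9]
finger_gap: 13.6Traceback (most recent call last):
  File "<stdin>", line 2, in <module>
  File "chk.py", line 5, in <module>
    print("heel local",(d@X).round(2),(d@Y+55.3).round(2),"z",s["eef_pos"][2].round(2),"F",(F[:2]@X).round(1),(F[:2]@Y).round(1),F[2].round(1),"rot",s["eef_rot"].round(4),s["finger_gap"].round(1))
                                                                                                                                                                           ^^^^^^^^^^^^^^^^^^^^^
AttributeError: 'float' object has no attribute 'round'
Traceback (most recent call last):
  File "chk.py", line 5, in <module>
    print("heel local",(d@X).round(2),(d@Y+55.3).round(2),"z",s["eef_pos"][2].round(2),"F",(F[:2]@X).round(1),(F[:2]@Y).round(1),F[2].round(1),"rot",s["eef_rot"].round(4),s["finger_gap"].round(1))
                                                                                                                                                                           ^^^^^^^^^^^^^^^^^^^^^
AttributeError: 'float' object has no attribute 'round'
```

The push now meets a hard stop: 12 N with almost no advance. Next I'll press down.

```bash
sed -i 's/s\["finger_gap"\].round(1)/s["finger_gap"]/' chk.py
python3 -m jog '[{"grip":0.5,"dx":0,"dy":0.1,"dz":0,"spin":0},{"grip":0.5,"dx":0,"dy":0.2,"dz":0,"spin":0},{"grip":0.5,"dx":0,"dy":0.3,"dz":0,"spin":0},{"grip":0.5,"dx":0,"dy":0.3,"dz":0,"spin":0},{"grip":0.5,"dx":0,"dy":0.3,"dz":0,"spin":0},{"grip":0.5,"dx":0,"dy":0.3,"dz":0,"spin":0}]'; 
python3 - <<'E'
from h import *; import pickle
from chk import X,Y,C
c=viewer.camera("wrist"); t=viewer.camera("side"); pickle.dump((c,t),open("w5.pkl","wb"))
g=cv2.cvtColor(c["color"],cv2.COLOR_RGB2GRAY)
for col in(250,322,385): print(g[140:190,col])
cv2.imwrite("pics/w5.png",cv2.resize(c["color"][120:240,190:460],None,fx=2.9,fy=4.5,interpolation=cv2.INTER_CUBIC)[:,:,::-1])
E
```

```text
clock: 10.5
eef_pos: [599.5, -251.7, 34.5]
eef_rot: [-1.574, -0.002, 0.229]
wrist_force: [-8.9, -9.9, 22.7]
finger_gap: 13.5
heel local 0.28 1.25 z 34.52 F -10.9 -7.6 22.7 rot [-1.5741 -0.0017  0.2295] 13.522677667573811
[158 158 155 159 139 182 225 231 231 231 232 195 111  78  89  94  95  97
  98  96  95 125 175 210 223 230 231 231 230 230 231 231 231 230 231 232
 231 231 232 221 200 150 131 139 144 144 141 142 205 229]
[159 158 157 158 147 201 232 237 236 237 236 200 111  75  90  73  34  39
  79  97  97 134 184 219 230 234 234 235 234 235 235 234 234 234 234 234
 234 233 232 212 175 130  82  78  79  81  80  84 134 178]
[177 178 179 143 164 225 236 238 236 237 237 188  93  92 101 102 100  99
 101 100  96 157 214 234 237 237 238 238 237 237 238 237 236 236 236 237
 237 236 237 232 217 189 220 231 180 106  81 101 160 201]
```

View pics/w5.png

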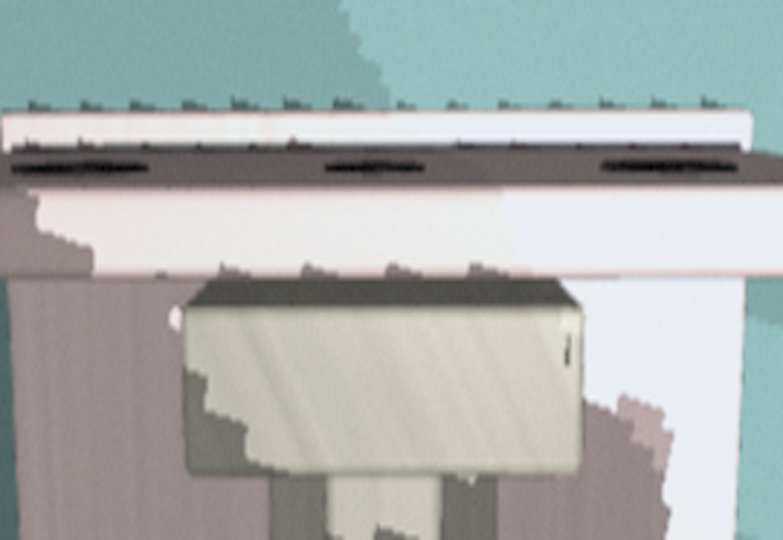

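The panel's top spans crop rows 187 to 277, the blade top 307 to 472, and the blade sits against the panel with no gap. Now a numeric check.

```bash
python3 - <<'E'
from h import *; import pickle
from chk import X,Y,C
c=pickle.load(open("w5.pkl","rb"))[0]
L=lambda v,z,u=322:np.round([(ray(c,[(u,120+v/4.5-.4)],z)[0]-C)@Y],1)
print("panel top inner",L(277,83),"outer",L(187,83),"outer face foot on plate",L(150,8),"plate far",L(112,8),"blade front",L(307,98),"rear",L(472,98))
E
python3 -m jog '[{"grip":0.5,"dx":0,"dy":0,"dz":0.2,"spin":0},{"grip":0.5,"dx":0,"dy":0,"dz":0.2,"spin":0},{"grip":0.5,"dx":0,"dy":0,"dz":0.2,"spin":0},{"grip":0.5,"dx":0,"dy":0,"dz":0.2,"spin":0}]'; python3 chk.py
```

```text
heel local 0.3 1.28 z 34.48 F -10.7 -7.2 22.8 rot [-1.5741 -0.0017  0.2295] 13.888544514748162
panel top inner [1.] outer [6.7] outer face foot on plate [6.6] plate far [10.4] blade front [0.8] rear [-8.8]
clock: 11.1
eef_pos: [599.5, -251.4, 34.7]
eef_rot: [-1.577, -0.003, 0.229]
wrist_force: [-4.4, -18.4, 18.4]
finger_gap: 13.4
heel local 0.43 1.54 z 34.72 F -8.5 -16.9 18.4 rot [-1.5774 -0.0031  0.2292] 13.3817654815287
```

The panel's outer face reads 6.6 mm at the foot and 6.7 mm at the top, so it is plumb. The square presses about 17 N on the panel and about 23 N on the plate. I'll let it settle, take a last check and hand in.

```bash
python3 -m jog '[{"grip":0.5,"dx":0,"dy":0,"dz":0,"spin":0},{"grip":0.5,"dx":0,"dy":0,"dz":0,"spin":0},{"grip":0.5,"dx":0,"dy":0,"dz":0,"spin":0},{"grip":0.5,"dx":0,"dy":0,"dz":0,"spin":0},{"grip":0.5,"dx":0,"dy":0,"dz":0,"spin":0},{"grip":0.5,"dx":0,"dy":0,"dz":0,"spin":0}]'; python3 chk.py
python3 - <<'E'
from h import *
import chk
c=viewer.camera("side"); w=viewer.camera("wrist")
cv2.imwrite("pics/fin.png",np.hstack([cv2.resize(c["color"][230:400,290:460],(400,400),interpolation=cv2.INTER_CUBIC),cv2.resize(w["color"][60:300,200:440],(400,400))])[:,:,::-1])
E
```

```text
clock: 11.85
eef_pos: [599.5, -251.4, 34.7]
eef_rot: [-1.577, -0.003, 0.229]
wrist_force: [-3.7, -19.3, 18.6]
finger_gap: 13.7
heel local 0.42 1.53 z 34.72 F -8.1 -17.9 18.6 rot [-1.5774 -0.0031  0.2293] 13.745462769192653
heel local 0.42 1.53 z 34.72 F -8.1 -17.9 18.6 rot [-1.5774 -0.0031  0.2293] 13.745462769192653
```

View pics/fin.png

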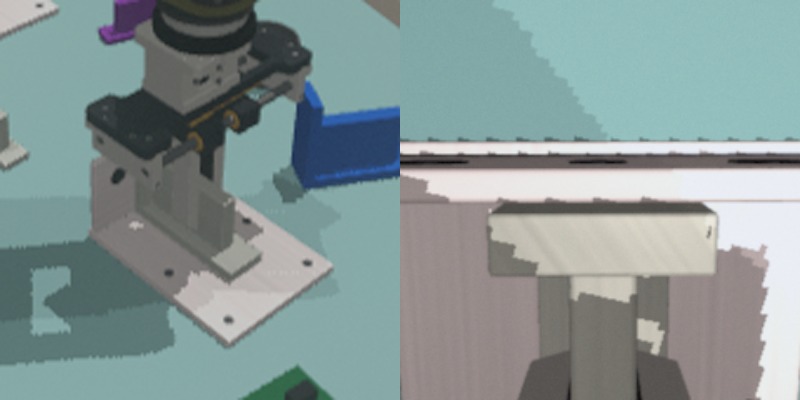

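The picture shows the square flat on the plate with its blade flush against the upright panel. The readings are steady, so I'm handing in.

```bash
python3 -c "
from cell import ticket; print(ticket.sign_off())"
```

```text
the job is handed in; nothing more can be done
None
```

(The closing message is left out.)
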